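# Pack seven levelling feet flat in their round tin

### The arm

A 7-joint arm with a two-finger parallel gripper is mounted at the origin on the work surface. World frame = base frame: x ahead of the robot, y to its left, z up, the work surface at z = 0. Lengths are in m, angles in degrees, forces in N, time in s.
With the tool pointing down it reaches from about 0.4 to 0.85 m from the base axis. Payload 4.5 kg.
Tool frame: the origin (TCP) lies midway between the tips of the shut fingers; the grasp point (between the pads) lies 19 mm behind it; z points along the fingers, y is the line along which they close (so a half turn about z gives the same grasp; the last joint's range is limited). The gripper opens to 85 mm and grips with 20 to 120 N. Pads are 22 mm wide; open, the fingers measure 114 mm over their backs; the gripper's body (76 mm by 85 mm) begins 54 mm behind the grasp point. The pads swing forward as they close: fully open they stand 13 mm farther back than shut.
Start: joints at [75.504, 39.483, -11.15, 89.685, 9.013, 51.709, -12.324], TCP at [0.177, -0.599, 0.231] pointing down, gripper open.
Joint ranges: [-172.22, 172.22], [-26.19, 119.32], [-84.43, 86.54], [7.71, 146.69], [-57.33, 237.33], [2.42, 119.75], [-152.13, 152.13]. Speed limits (degrees/s): [147.25, 147.25, 180, 180, 180, 180, 180].

### API

Orientations are given as a 3x3 rotation matrix whose columns are the frame's x, y, z axes.
In Python, from bench import readout, eyes, r gives the robot as it stands. The module is installed in compiled form; this text tells all that it offers.
- The arm moves only by the shell command python3 -m inch 'ROWS'. ROWS is JSON, a list of rows, each a list of 5 numbers: the shift along the tool's x, y, z in cm, then the turn about the tool's z in rad, then the gripper's target within -1 to 1 (fully open at 1, half-way at 0, shut at -1). In form: [[x, y, z, spin, jaw], ...]. A call has 1 to 8 rows; each row is the pose to reach, as a shift and turn from the pose commanded when the call began, along the tool's axes at that moment; what a row does not reach only later rows make up. A row lasts 1/10 s, in which the tool goes at most 50 mm and 8.59 degrees, less where a joint would pass 70% of its speed; a pose out of reach is approached as far as the arm can. A call with a gripper value outside its range is refused whole. The fingers move at their own pace and stop on an object; the grip force is fixed at half the most. Time passes only in rows, so rows that repeat a pose let the fingers close. It gives the time, the measured TCP pose, the force, the opening and the grip force at its end, in the units of the state.
- readout.observe(): the state, without advancing time (a new reading comes with each control period).
- eyes.snapshot(name): name is "scene" or "top"; returns a dict with "image" (420x560x3 uint8, red, green, blue), "fx", "fy", "cx", "cy" (pixels), "k1" (the pictures are not rectified: a ray, as slopes to the right and down, at radius r is drawn at 1 + k1 r^2 times it, then the intrinsics apply), "extrinsics" (4x4, takes a point from world to camera coordinates). Camera axes: x right, y down, z forward; pixel columns grow to the right and rows downward; lengths in m; the calibration is good to about 2 mm. A picture is of the moment at which its call begins. There is no depth.
- r.sign_off(): hands the job in; it is judged then, once.
Trained networks look in a picture, given as the dict that the camera call returned (one of the last four; its "shot" number tells which), for a name from the list of things; names that differ only in an ending like _2 or _b are one class to them, and where a whole thing is asked for, a point or a joint stands for the part that bears it (a point fixed in the world has none). Each returns a list of dicts, best first, with "score" (0 to 1); they miss things now and then, are a little off and sometimes report something else, mostly with a low value. They report only what shows in the picture. A call takes as long as a camera call.
- eyes.trace(picture, name): "region" (420x560 bool, what is visible of it) and "location" ([column, row] in pixels, amid what is visible of it).
The state is a dict: "time_s": time; "q": joint angles; "dq": joint speeds; "joint_efforts": joint torques, N m; "tcp_pos": TCP position; "tool_rot": TCP orientation; "wrist_force": force on the tool from outside, world axes, zero at the start; "wrist_torque": the same for the moment, N m; "opening": finger opening in m; "finger_force": force on a finger pad.
Only numpy, scipy, OpenCV 4.12 (cv2) and the standard library are available. Lean on these libraries where they do the work, as an engineer would, in place of code of your own. Each camera call takes 0.05 s, during which the arm holds its last target. There are 200 camera calls.

### The job

The round tin is for the black levelling feet only: take the orange glide out of it and put it in the blue tray beside the other orange one, and pack the two black feet that are on the counter into the tin, so that all seven black feet lie flat on its bottom in one layer. The feet in the tin are spread out and leave too little room as they stand, so close them up, and ease each foot home gently without forcing it. Leave the shim, the scraper and the can alone.

Things in the scene. Friction and masses are not known exactly. Their poses are not given: they have to be found in the camera images.
- tin: round open steel tin, fixed to the counter: inner diameter 160 mm (radius 80), outer 166 mm, floor 3 mm thick, wall top 17 mm above the counter (14 above its inner floor). Origin: centre of its underside, on the counter; z up. Room for exactly seven black feet flat in one layer: one in the middle and six round it, with 2 mm to spare between wall, ring and middle foot and about 13 mm in all round the ring.
- tray: shallow blue plastic tray, fixed to the counter, 110 mm along its x, 130 mm along its y, 18 mm tall, walls and floor 4 mm. Origin: centre of its underside; z up. One orange glide already stands in its +y half; the -y half is free.
- foot0_c (a point): A black levelling foot: rubber disc 52 mm diameter, 12 mm thick (1.5 mm chamfer round its lower edge), with an upright aluminium knob 18 mm diameter, 34 mm tall on it; 46 mm tall in all, 0.08 to 0.16 kg. The point is its centre, on the axis, 23 mm above its underside; z along the knob. In the middle of the tin. Of four in the ring, three nearly touch and one stands 8 to 16 mm off the end of that row.
- foot1_c (a point): A black levelling foot: rubber disc 52 mm diameter, 12 mm thick (1.5 mm chamfer round its lower edge), with an upright aluminium knob 18 mm diameter, 34 mm tall on it; 46 mm tall in all, 0.08 to 0.16 kg. The point is its centre, on the axis, 23 mm above its underside; z along the knob. It starts in the tin, in the ring round the middle foot, free to slide.
- foot2_c (a point): A black levelling foot: rubber disc 52 mm diameter, 12 mm thick (1.5 mm chamfer round its lower edge), with an upright aluminium knob 18 mm diameter, 34 mm tall on it; 46 mm tall in all, 0.08 to 0.16 kg. The point is its centre, on the axis, 23 mm above its underside; z along the knob. It starts in the tin, in the ring round the middle foot, free to slide.
- foot3_c (a point): A black levelling foot: rubber disc 52 mm diameter, 12 mm thick (1.5 mm chamfer round its lower edge), with an upright aluminium knob 18 mm diameter, 34 mm tall on it; 46 mm tall in all, 0.08 to 0.16 kg. The point is its centre, on the axis, 23 mm above its underside; z along the knob. It starts in the tin, in the ring round the middle foot, free to slide.
- foot4_c (a point): A black levelling foot: rubber disc 52 mm diameter, 12 mm thick (1.5 mm chamfer round its lower edge), with an upright aluminium knob 18 mm diameter, 34 mm tall on it; 46 mm tall in all, 0.08 to 0.16 kg. The point is its centre, on the axis, 23 mm above its underside; z along the knob. It starts in the tin, in the ring round the middle foot, free to slide.
- foot5_c (a point): A black levelling foot: rubber disc 52 mm diameter, 12 mm thick (1.5 mm chamfer round its lower edge), with an upright aluminium knob 18 mm diameter, 34 mm tall on it; 46 mm tall in all, 0.08 to 0.16 kg. The point is its centre, on the axis, 23 mm above its underside; z along the knob. It starts standing on the counter, outside the tin.
- foot6_c (a point): A black levelling foot: rubber disc 52 mm diameter, 12 mm thick (1.5 mm chamfer round its lower edge), with an upright aluminium knob 18 mm diameter, 34 mm tall on it; 46 mm tall in all, 0.08 to 0.16 kg. The point is its centre, on the axis, 23 mm above its underside; z along the knob. It starts standing on the counter, outside the tin.
- glide_c (a point): The orange nylon glide: disc 44 mm diameter, 12 mm thick, upright orange knob 18 mm diameter on its centre, 34 mm tall; 46 mm tall in all, 0.08 to 0.16 kg. The point is its centre, on the axis, 23 mm above its underside. It starts in the tin, in the ring among the black feet.
- glide_b_c (a point): The other orange nylon glide: disc 44 mm diameter, 12 mm thick, upright orange knob 18 mm diameter on its centre, 34 mm tall; 46 mm tall in all, 0.08 to 0.16 kg. The point is its centre, on the axis, 23 mm above its underside. It stands in the tray from the start.
- shim: bystander: wooden shim 30 x 150 x 9 mm lying on the counter; origin under its centre, length along its y
- scraper: bystander: scraper about 200 mm long with grey handle, lying on the counter; length along its x
- can: bystander: blue solvent can 100 x 160 x 230 mm standing on the counter; origin under its centre

How it is judged (in metres and radians):
At the end, for the whole second after the job is handed in: All seven black feet lie flat on the tin floor (each within 2.5 mm of its seated height, tilt under 0.06 rad, axis within 57.5 mm of the tin centre); both orange glides are inside the blue tray (centre within its inner walls, under 35 mm above its underside); all at rest (z of each of foot0_c, foot1_c, foot2_c, foot3_c, foot4_c, foot5_c, foot6_c in the frame of tin below 0.0285 m and horizontal distance between each of foot0_c, foot1_c, foot2_c, foot3_c, foot4_c, foot5_c, foot6_c and tin below 0.0575 m and angle between each of foot0_c, foot1_c, foot2_c, foot3_c, foot4_c, foot5_c, foot6_c's own z axis and vertical below 0.06 rad and linear speed of each of foot0, foot1, foot2, foot3, foot4, foot5, foot6, glide, glide_b below 0.02 m/s and x of glide_c in the frame of tray between -0.051 and 0.051 m and y of glide_c in the frame of tray between -0.061 and 0.061 m and z of each of glide_c, glide_b_c in the frame of tray below 0.035 m and x of glide_b_c in the frame of tray between -0.051 and 0.051 m and y of glide_b_c in the frame of tray between -0.061 and 0.061 m); the robot touches nothing.
It fails at once if a foot or the gripper is forced against the tin or what lies in it (more than 100 N on the tin) (contact force between tin and anything else above 100 N).
It fails at once if the shim is disturbed (moved more than 20 mm) (distance of shim from where it was at the start of the episode above 0.02 m).
It fails at once if the scraper is disturbed (moved more than 20 mm) (distance of scraper from where it was at the start of the episode above 0.02 m).
It fails at once if the can is disturbed (moved more than 20 mm) (distance of can from where it was at the start of the episode above 0.02 m).
It also fails if it takes over 72 s, if anything falls off the work surface, if the arm or the gripper's body presses on something with over 40 N, if the wrist force passes 120 N, or if a joint passes its speed limit or range.

## Working session

There is one attempt and no reset: what is moved stays moved. The work goes in short steps, Python scripts to look and compute and a shell command to move; the robot and the scene stay as the last step left them, time stands still between calls to the robot, and variables do not carry over. Pictures are saved under pics/ and viewed, at most 10 in all, crops included, and the job is handed in when it is done.

```bash
mkdir -p pics; cat > h.py <<'E'
import numpy as np, cv2
from bench import readout, eyes, r
def snap(n,save=None):
    p=eyes.snapshot(n)
    if save: cv2.imwrite(f'pics/{save}.png',cv2.cvtColor(p['image'],cv2.COLOR_RGB2BGR))
    return p
def KD(p): return np.array([[p['fx'],0,p['cx']],[0,p['fy'],p['cy']],[0,0,1.]]),np.array([p['k1'],0,0,0,0.])
def ray(p,uv,z):
    K,d=KD(p); E=np.array(p['extrinsics']); R,t=E[:3,:3],E[:3,3]
    n=cv2.undistortPoints(np.array(uv,float).reshape(-1,1,2),K,d).reshape(-1,2)
    c=-R.T@t; D=np.c_[n,np.ones(len(n))]@R
    return c+D*((z-c[2])/D[:,2])[:,None]
def proj(p,X):
    K,d=KD(p); E=np.array(p['extrinsics'])
    return cv2.projectPoints(np.array(X,float).reshape(-1,1,3),cv2.Rodrigues(E[:3,:3])[0],E[:3,3],K,d)[0].reshape(-1,2)
E
python3 - <<'E'
from h import *
s=readout.observe(); print(s['time_s'],s['tcp_pos'],np.round(s['tool_rot'],3).tolist(),s['opening'])
for n in('top','scene'):
    p=snap(n,n+'0'); E=np.array(p['extrinsics']); print(n,-E[:3,:3].T@E[:3,3],p['fx'],p['k1'])
    for k in ('tin','tray','foot0_c','glide_c','shim','scraper','can'):
        for o in eyes.trace(p,k):
            if o['score']>.3: print(k,round(o['score'],2),np.round(o['location']),o['region'].sum(),np.round(ray(p,[o['location']],0.02)[0],3))
E
```

```text
0.0 [ 0.17655056 -0.59886744  0.23046249] [[0.959, 0.283, -0.001], [0.283, -0.959, 0.002], [-0.0, -0.002, -1.0]] 0.08514292395326757
top [ 0.40782273 -0.07807662  1.17918088] 412.4694059989553 -0.09410716981305431
tin 0.67 [230. 216.] 1023 [0.598 0.001 0.02 ]
tray 0.61 [132. 270.] 1569 [0.439 0.27  0.02 ]
tray 0.39 [231. 238.] 269 [ 0.537 -0.003  0.02 ]
tray 0.31 [319. 270.] 265 [ 0.453 -0.254  0.02 ]
foot0_c 0.56 [223. 221.] 269 [0.583 0.02  0.02 ]
glide_c 0.62 [238. 205.] 170 [ 0.631 -0.022  0.02 ]
glide_c 0.45 [416. 226.] 3911 [ 0.582 -0.536  0.02 ]
shim 0.73 [312. 176.] 545 [ 0.724 -0.234  0.02 ]
scraper 0.6 [204. 170.] 880 [0.731 0.082 0.02 ]
can 0.59 [416. 226.] 3828 [ 0.584 -0.538  0.02 ]
can 0.5 [319. 268.] 276 [ 0.459 -0.254  0.02 ]
scene [1.11350917 0.25717284 0.87759763] 450.59550957634144 -0.017596684618615493
tin 0.81 [331. 257.] 1590 [0.622 0.022 0.02 ]
tin 0.75 [355. 245.] 388 [0.561 0.048 0.02 ]
tray 0.69 [470. 271.] 2441 [0.467 0.287 0.02 ]
tray 0.34 [344. 228.] 323 [0.538 0.002 0.02 ]
foot0_c 0.62 [337. 246.] 391 [0.589 0.016 0.02 ]
glide_c 0.81 [313. 255.] 318 [ 0.642 -0.014  0.02 ]
shim 0.73 [210. 241.] 740 [ 0.753 -0.223  0.02 ]
shim 0.38 [315. 254.] 344 [ 0.637 -0.012  0.02 ]
scraper 0.77 [323. 314.] 1721 [0.746 0.085 0.02 ]
can 0.95 [179. 119.] 6590 [ 0.494 -0.58   0.02 ]
```

```bash
python3 - <<'E'
import cv2
a=cv2.imread('pics/top0.png')
cv2.imwrite('pics/v1.png',cv2.resize(a[140:320,90:360],(800,533),interpolation=cv2.INTER_CUBIC))
b=cv2.imread('pics/scene0.png')
cv2.imwrite('pics/v2.png',cv2.resize(b[150:350,150:550],(800,400),interpolation=cv2.INTER_CUBIC))
E
```

```text
(no output)
```

View pics/v1.png

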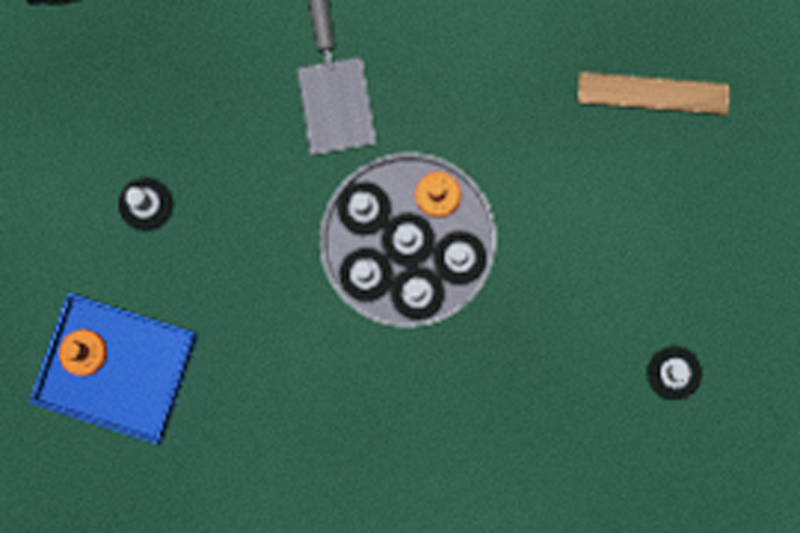

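View pics/v2.png

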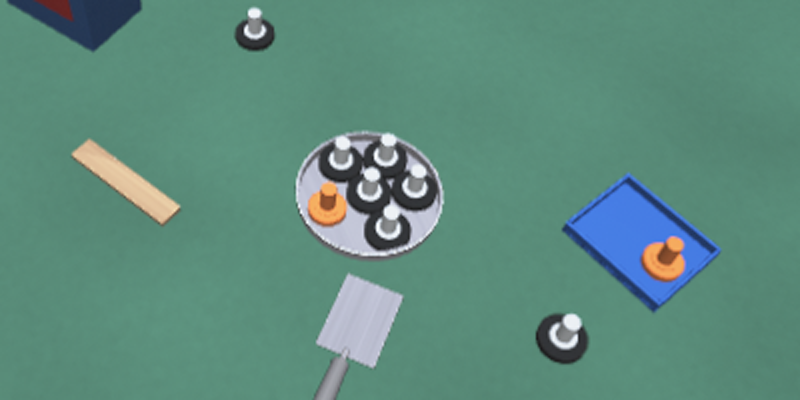

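The pictures show five black feet in the tin, centred on crop 1 (408,240), with one in the middle and the ring feet at (363,207), (365,272), (417,292) and (460,257). The glide is at (438,193). The loose feet are at (146,204) and (674,373). The tray is lower left, with its other glide at (82,352). Next I'll fit accurate positions.

```bash
cat >> h.py <<'E'
from scipy.optimize import minimize
A=np.linspace(0,2*np.pi,48,endpoint=False)
def darkmap(p):
    hsv=cv2.cvtColor(p['image'],cv2.COLOR_RGB2HSV)
    return hsv
def mask(p,kind):
    h=cv2.cvtColor(p['image'],cv2.COLOR_RGB2HSV)
    if kind=='foot': m=(h[...,2]<65)
    elif kind=='glide': m=(h[...,0]<22)&(h[...,1]>150)&(h[...,2]>90)
    return cv2.GaussianBlur(m.astype(np.float32),(0,0),.7)
def samp(m,uv): return cv2.remap(m,uv[:,0].astype(np.float32).reshape(-1,1),uv[:,1].astype(np.float32).reshape(-1,1),cv2.INTER_LINEAR).ravel()
def fitset(ps,kind,X0,z0s,R):
    """joint fit of discs: inside dark ring, just outside not dark (unless in another disc)"""
    ms=[mask(p,kind) for p in ps]; X0=np.array(X0,float); z0s=np.array(z0s,float)
    def cost(v):
        X=v.reshape(-1,2); c=0
        for p,m in zip(ps,ms):
            for i,x in enumerate(X):
                for rr,s in ((R-3,-1),(R-1.2e0,-1),(R-6,-1),(R+1.5,1),(R+3,1)):
                    rr=rr/1000
                    P=np.c_[x[0]+rr*np.cos(A),x[1]+rr*np.sin(A),np.full(48,z0s[i]+.012)]
                    w=np.ones(48)
                    if s>0:
                        # points outside: only count those far from other discs and away from the camera-facing shadow side
                        E=np.array(p['extrinsics']); cam=(-E[:3,:3].T@E[:3,3])[:2]-x
                        w=(np.c_[np.cos(A),np.sin(A)]@(cam/np.linalg.norm(cam))<.3).astype(float)
                        for j,y in enumerate(X):
                            if j!=i: w*=np.linalg.norm(P[:,:2]-y,axis=1)>(R+4)/1000
                    c+=s*(w*samp(m,proj(p,P))).sum()/48
        return c
    v=X0.ravel(); 
    for st in (.004,.0015):
        S=np.vstack([v]+[v+st*e for e in np.eye(len(v))])
        v=minimize(cost,v,method='Nelder-Mead',options=dict(initial_simplex=S,maxfev=250*len(v)//2,xatol=1e-4,fatol=1e-3)).x
    return v.reshape(-1,2),cost(v)
TR=np.array([[.959,.283],[.283,-.959]]) # rows: tool x,y in world
E
cat > m.py <<'E'
from h import *
t,s=snap('top'),snap('scene')
g=lambda L,z:ray(t,[(90+u/2.963,140+v/2.963) for u,v in L],z)[:,:2]
tin=g([(407,207-207+207),(365,272),(417,292),(460,257)],.015)
F=g([(407,240),(363,207),(365,272),(417,292),(460,257)],.018); G=g([(438,193)],.018); C=g([(146,204),(674,373)],.012); B=g([(82,352)],.018)
for ps,n in (([t],'top'),([s],'scene'),([t,s],'both')):
    print(n); 
    for a in (fitset(ps,'foot',F,[.003]*5,26),fitset(ps,'foot',C,[0,0],26),fitset(ps,'glide',G,[.003],22),fitset(ps,'glide',B,[.004],22)): print(np.round(a[0]*1000,1).tolist(),round(a[1],2))
# tin rim: fit circle in top to region outline
o=eyes.trace(t,'tin')[0]; 
for p,n in ((t,'top'),(s,'scene')):
    m=np.zeros((420,560),np.uint8)
    for k in ('tin','foot0_c','glide_c'):
        for o in eyes.trace(p,k):
            w=ray(p,[o['location']],.015)[0]
            if np.hypot(w[0]-.595,w[1])<.085: m|=o['region'].astype(np.uint8)
    cs=max(cv2.findContours(m,0,2)[0],key=cv2.contourArea)
    hull=cv2.convexHull(cs).reshape(-1,2); W=ray(p,hull,.017)[:,:2]
    (c,rad)=cv2.minEnclosingCircle((W*1000).astype(np.float32)); print('tin',n,c,rad)
# tray
h=cv2.cvtColor(t['image'],cv2.COLOR_RGB2HSV)
m=((h[...,0]>100)&(h[...,0]<125)&(h[...,1]>120)).astype(np.uint8)
cs=[c for c in cv2.findContours(m,0,2)[0] if cv2.contourArea(c)>500 and c[:,0,0].mean()<200]
W=ray(t,cs[0].reshape(-1,2),.016)[:,:2]; print('tray',cv2.minAreaRect((W*1000).astype(np.float32)))
E
time python3 m.py
```

```text
top
[[586.2, 9.2], [616.6, 53.2], [551.9, 47.6], [535.8, -1.5], [570.2, -41.6]] -11.53
[[615.7, 267.4], [464.3, -250.5]] -4.66
[[631.8, -18.6]] -2.25
[[469.7, 315.6]] -2.33
scene
[[587.3, 9.0], [615.7, 51.8], [553.3, 48.4], [536.9, -0.9], [572.5, -40.4]] -10.19
[[618.7, 266.5], [466.5, -248.0]] -4.11
[[633.6, -17.5]] -2.33
[[472.3, 315.6]] -2.36
both
[[586.6, 8.9], [616.4, 52.5], [552.3, 47.7], [536.1, -1.4], [571.0, -41.0]] -21.54
[[616.7, 267.0], [464.7, -249.9]] -8.56
[[632.3, -18.3]] -4.53
[[470.5, 315.7]] -4.61
tin top (610.9638061523438, -3.5853042602539062) 76.07332611083984
tin scene (593.3128051757812, 13.1917724609375) 85.4251480102539
tray ((455.4188232421875, 283.7294006347656), (134.87937927246094, 111.17717742919922), 74.62727355957031)
real	0m23.491s
user	0m17.970s
sys	0m0.338s
```

```bash
python3 -m inch '[[60.2,-42.8,2,0,0],[60.2,-42.8,2,0,0],[60.2,-42.8,2,0,0],[60.2,-42.8,2,0,0],[60.2,-42.8,2,0,0],[60.2,-42.8,2,0,0],[60.2,-42.8,2,0,0],[60.2,-42.8,2,0,0]]'
python3 - <<'E'
from h import *
s=readout.observe(); print(s['time_s'],s['tcp_pos'],np.round(s['tool_rot'],3).tolist(),s['opening'])
E
cat > tin.py <<'E'
from h import *
from scipy.optimize import least_squares
def tinfit(p,guess=(.587,.009)):
    # rim outer circle: radial scan for green->non green at z=.017, R=.083
    h=cv2.cvtColor(p['image'],cv2.COLOR_RGB2HSV).astype(np.float32)
    g=cv2.GaussianBlur(h[...,1],(0,0),.7)
    E=np.array(p['extrinsics']); cam=(-E[:3,:3].T@E[:3,3])[:2]-np.array(guess); cam/=np.linalg.norm(cam)
    pts=[]
    for a in np.linspace(0,2*np.pi,120,endpoint=False):
        u=np.array([np.cos(a),np.sin(a)])
        if u@cam>.3: continue
        rr=np.arange(.076,.094,.00025); P=np.c_[guess+rr[:,None]*u,np.full(len(rr),.017)]
        v=samp(g,proj(p,P)); d=np.diff(v); k=d.argmax()
        if v[-1]>80 and d[k]>1: pts.append(P[k,:2])
    pts=np.array(pts); f=lambda c:np.hypot(*(pts-c[:2]).T)-c[2]
    o=least_squares(f,[*guess,.083],loss='soft_l1',f_scale=.001); o2=least_squares(lambda c:np.hypot(*(pts-c[:2]).T)-.083,guess,loss='soft_l1',f_scale=.001)
    return o.x*1000,o2.x*1000,len(pts),np.sqrt((o.fun**2).mean())*1000
if __name__=='__main__':
    import types
    for n in('scene','top'):
        p=snap(n); im=cv2.imread(f'pics/{n}0.png'); p['image']=cv2.cvtColor(im,cv2.COLOR_BGR2RGB); print(n,tinfit(p))
E
python3 tin.py
```

```text
time_s: 2.05
tcp_pos: [0.425, -0.2835, 0.2207]
tool_rot: [[0.959, 0.283, 0.001], [0.283, -0.959, -0.001], [0.001, 0.001, -1.0]]
wrist_force: [1.1, -0.3, 0.2]
opening: 0.0427
finger_force: 0.0
2.05 [ 0.42504768 -0.28353567  0.22069161] [[0.959, 0.283, 0.001], [0.283, -0.959, -0.001], [0.001, 0.001, -1.0]] 0.04272311361338269
scene (array([587.31547618,   8.44841315,  84.57259274]), array([585.59854906,   7.55196273]), 72, np.float64(0.9217874469332128))
top (array([586.58446271,   8.59160378,  85.56899658]), array([589.36139626,   9.9101624 ]), 72, np.float64(0.7020325997867556))
```

```bash
python3 -m inch '[[27.4,-19.6,6,0,0],[27.4,-19.6,6,0,0],[27.4,-19.6,6,0,0],[27.4,-19.6,6,0,0],[27.4,-19.6,6,0,0],[27.4,-19.6,12,0,0],[27.4,-19.6,13.5,0,0],[27.4,-19.6,13.5,0,0]]'
```

```text
time_s: 2.95
tcp_pos: [0.6317, -0.0156, 0.0828]
tool_rot: [[0.958, 0.287, -0.001], [0.287, -0.958, 0.002], [-0.001, -0.002, -1.0]]
wrist_force: [-0.6, -0.1, -0.1]
opening: 0.0427
finger_force: 0.0
```

```bash
python3 -m inch '[[0,0.2,3,0,0],[0,0.2,5.8,0,0],[0,0.2,5.8,0,0],[0,0.2,5.8,0,-1],[0,0.2,5.8,0,-1],[0,0.2,5.8,0,-1],[0,0.2,5.8,0,-1],[0,0.2,3.8,0,-1]]'; python3 -m inch '[[0,0,-3,0,-1],[0,0,-6,0,-1],[0,0,-6,0,-1]]'
```

```text
time_s: 3.75
tcp_pos: [0.6302, -0.0215, 0.0464]
tool_rot: [[0.959, 0.283, -0.004], [0.283, -0.959, -0.0], [-0.004, -0.001, -1.0]]
wrist_force: [-0.2, 0.3, -0.8]
opening: 0.0157
finger_force: 58.7
time_s: 4.05
tcp_pos: [0.6352, -0.0217, 0.1123]
tool_rot: [[0.959, 0.282, 0.009], [0.282, -0.959, 0.0], [0.009, 0.003, -1.0]]
wrist_force: [0.1, 0.6, -0.1]
opening: 0.0157
finger_force: 58.7
```

```bash
python3 -m inch '[[-10.25,-31.7,0,0,-1],[-10.25,-31.7,0,0,-1],[-10.25,-31.7,0,0,-1],[-10.25,-31.7,0,0,-1],[-10.25,-31.7,0,0,-1],[-10.25,-31.7,0,0,-1],[-10.25,-31.7,0,0,-1],[-10.25,-31.7,3.5,0,-1]]'
```

```text
time_s: 4.85
tcp_pos: [0.4424, 0.2617, 0.0749]
tool_rot: [[0.956, 0.293, 0.004], [0.292, -0.956, 0.009], [0.007, -0.007, -1.0]]
wrist_force: [1.2, 0.9, -1.5]
opening: 0.0159
finger_force: 58.8
```

```bash
python3 -m inch '[[0.2,0.3,2,0,-1],[0.2,0.3,4.2,0,-1],[0.2,0.3,4.4,0,-1],[0.2,0.3,4.4,0,-1]]'
```

```text
time_s: 5.25
tcp_pos: [0.4463, 0.2512, 0.0281]
tool_rot: [[0.959, 0.283, -0.001], [0.283, -0.959, -0.0], [-0.001, 0.0, -1.0]]
wrist_force: [-0.5, 0.1, -0.8]
opening: 0.0159
finger_force: 64.9
```

```bash
python3 -m inch '[[0,0,0,0,0],[0,0,0,0,0],[0,0,0,0,0],[0,0,-4,0,0],[0,0,-7,0,0],[16.8,3.3,-7,0,0],[16.8,3.3,-7,0,0],[16.8,3.3,-7,0,0]]';python3 -m inch '[[0,0,0,0,0],[0,0,0,0,0],[0,0,0,0,0]]'
python3 - <<'E'
from h import *
t=snap('top','t1')
im=cv2.imread('pics/t1.png'); cv2.imwrite('pics/v3.png',cv2.resize(im[140:320,90:360],(800,533),interpolation=cv2.INTER_CUBIC))
E
```

```text
time_s: 6.05
tcp_pos: [0.5977, 0.2652, 0.0998]
tool_rot: [[0.959, 0.283, 0.001], [0.283, -0.959, 0.001], [0.001, -0.0, -1.0]]
wrist_force: [0.7, 0.8, -0.6]
opening: 0.0427
finger_force: 0.0
time_s: 6.35
tcp_pos: [0.5939, 0.2651, 0.0981]
tool_rot: [[0.959, 0.284, -0.003], [0.284, -0.959, -0.001], [-0.003, -0.0, -1.0]]
wrist_force: [-0.3, -0.2, -0.1]
opening: 0.0427
finger_force: 0.0
```

View pics/v3.png

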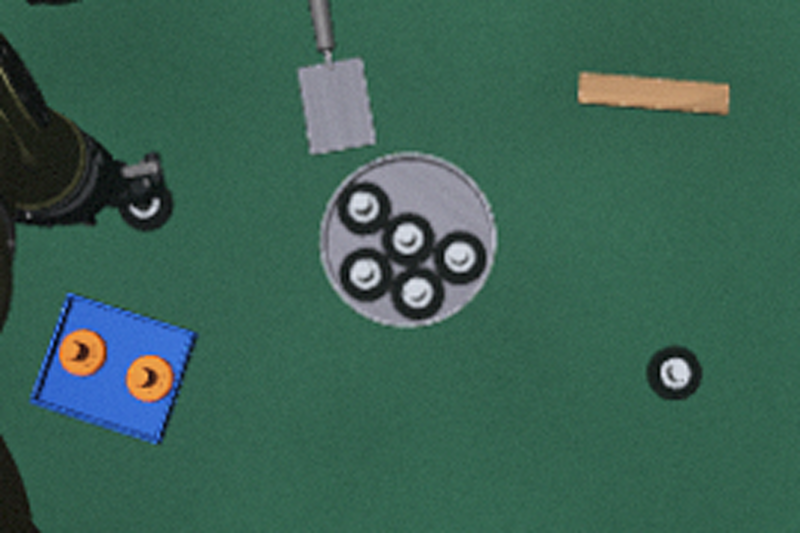

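```bash
python3 -m inch '[[-3.9,21,0,0,0],[-3.9,21,0,0,0],[-3.9,21,0,0,0],[-3.9,21,0,0,0],[-3.9,21,0,0,0],[-3.9,21,0,0,0],[-3.9,21,3,0,0],[-3.9,21,3,0,0]]'
```

```text
time_s: 7.2
tcp_pos: [0.6144, 0.0559, 0.0659]
tool_rot: [[0.958, 0.287, -0.007], [0.287, -0.958, 0.001], [-0.006, -0.003, -1.0]]
wrist_force: [-1.4, 0.4, 0.9]
opening: 0.0426
finger_force: 0.0
```

```bash
python3 -m inch '[[0,0,3,0,0],[0,0,4.2,0,0],[0,0,4.2,0,0],[0,0,4.2,0,0],[0,0,4.2,0,-1],[0,0,4.2,0,-1],[0,0,4.2,0,-1],[0,0,4.2,0,-1]]'; cat > st.py <<'E'
from h import *
s=readout.observe(); print(np.round(s['tcp_pos']*1000 if not isinstance(s['tcp_pos'],list) else np.array(s['tcp_pos'])*1000,1))
E
python3 st.py
```

```text
time_s: 8.0
tcp_pos: [0.6188, 0.053, 0.0278]
tool_rot: [[0.959, 0.283, 0.002], [0.283, -0.959, 0.001], [0.002, 0.0, -1.0]]
wrist_force: [-1.5, 0.4, 7.3]
opening: 0.0155
finger_force: 58.5
[618.8  53.   27.8]
```

```bash
python3 -m inch '[[-0.4,-0.4,-0.3,0,-1],[-0.8,-0.8,-0.3,0,-1],[-1.2,-1.15,-0.3,0,-1],[-1.2,-1.15,-0.3,0,-1],[-1.2,-1.15,-0.3,0,-1]]'; python3 - <<'E'
from h import *
for i in range(3): snap('top')
t,s=snap('top','t2'),snap('scene','s2')
F=[[586.6, 8.9], [601.8, 60], [552.3, 47.7], [536.1, -1.4], [571.0, -41.0]]
for ps in ([s],):
    a=fitset(ps,'foot',np.array(F)/1000,[.003]*5,26); print(np.round(a[0]*1000,1).tolist(),a[1])
im=cv2.imread('pics/s2.png'); cv2.imwrite('pics/v4.png',cv2.resize(im[190:310,260:420],(800,600),interpolation=cv2.INTER_CUBIC))
E
python3 st.py
```

```text
time_s: 8.5
tcp_pos: [0.6028, 0.0605, 0.0293]
tool_rot: [[0.959, 0.283, -0.001], [0.283, -0.959, -0.0], [-0.001, -0.0, -1.0]]
wrist_force: [0.9, -0.0, -0.6]
opening: 0.0158
finger_force: 58.7
[[582.2, 9.0], [599.2, 57.9], [546.1, 42.7], [536.0, 8.7], [573.1, -39.1]] -10.728831615893123
[602.9  60.2  29.3]
```

View pics/v4.png

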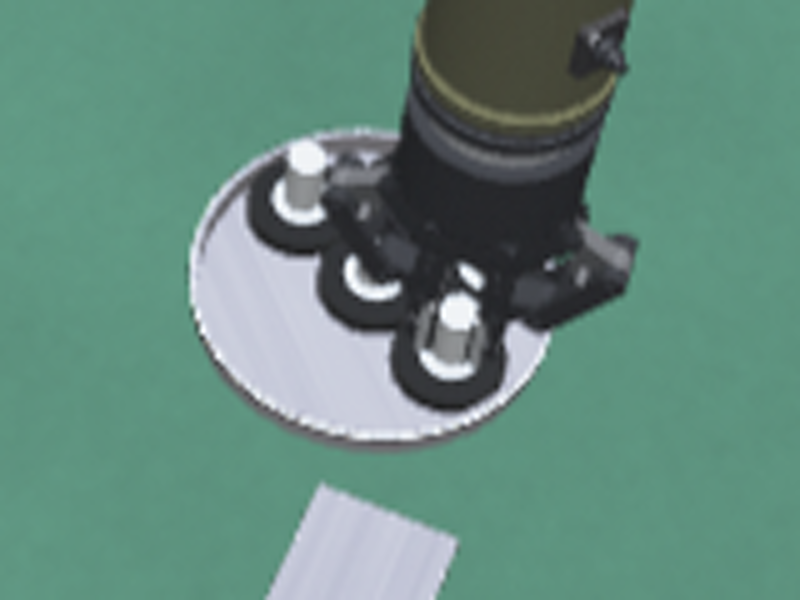

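```bash
python3 -m inch '[[0,0,0.3,0,-1],[0,0,0.3,0,-1],[0,0,0.3,0,-0.1],[0,0,0.3,0,-0.1],[0,0,0,0,-0.1],[0,0,-4,0,0],[0,0,-6,0,0],[7.2,-19.4,-6,0,0]]';python3 -m inch '[[6,-15.4,0,0,0],[6,-15.4,0,0,0],[6,-15.4,0,0,0],[6,-15.4,0,0,0],[6,-15.4,0,0,0],[6,-15.4,0,0,0]]'
cat > see.py <<'E'
from h import *
from tin import tinfit
import sys,json
F=np.array(json.loads(sys.argv[1]))/1000; tag=sys.argv[2]
t,s=snap('top','t'+tag),snap('scene','s'+tag)
c=np.array([.587,.0086])
for ps in ([t],[s],[t,s]):
    a=fitset(ps,'foot',F,[.003]*len(F),26); X=a[0]; d=X-c
    print(np.round(X*1000,1).tolist(),round(a[1],2)); 
print('rad',np.round(np.hypot(*d.T)*1000,1),'ang',np.round(np.degrees(np.arctan2(d[:,1],d[:,0]))%360,1))
print('dist',[np.round(np.linalg.norm(X-x,axis=1)*1000,1).tolist() for x in X])
for p in (t,s): print(tinfit(p))
E
python3 st.py; python3 see.py '[[586.6, 8.9], [601.8, 60], [552.3, 47.7], [536.1, -1.4], [571.0, -41.0]]' 3
```

```text
time_s: 9.55
tcp_pos: [0.6096, 0.0995, 0.0926]
tool_rot: [[0.963, 0.269, 0.005], [0.269, -0.963, -0.008], [0.003, 0.009, -1.0]]
wrist_force: [1.2, -1.0, -0.4]
opening: 0.0426
finger_force: 0.0
time_s: 10.15
tcp_pos: [0.6205, 0.2729, 0.0891]
tool_rot: [[0.959, 0.282, -0.001], [0.282, -0.959, -0.002], [-0.001, 0.002, -1.0]]
wrist_force: [0.3, -0.8, -0.4]
opening: 0.0426
finger_force: 0.0
[620.5 272.9  89.1]
[[585.0, 8.5], [600.9, 58.5], [550.1, 48.0], [535.4, -1.8], [570.2, -41.2]] -11.67
[[586.8, 9.3], [601.7, 58.0], [550.4, 48.4], [536.7, -0.8], [572.9, -40.0]] -10.01
[[585.3, 8.9], [601.1, 58.1], [550.1, 48.0], [536.1, -1.4], [571.1, -40.6]] -21.54
rad [ 1.7 51.5 54.  51.8 51.7] ang [168.5  74.1 133.1 191.1 252.1]
dist [[0.0, 51.6, 52.6, 50.3, 51.5], [51.6, 0.0, 52.0, 88.1, 103.1], [52.6, 52.0, 0.0, 51.3, 91.0], [50.3, 88.1, 51.3, 0.0, 52.5], [51.5, 103.1, 91.0, 52.5, 0.0]]
(array([586.7717048 ,   8.72222682,  85.56366911]), array([589.52972357,  10.17693353]), 72, np.float64(0.7671988772314245))
(array([587.2466126 ,   8.5121715 ,  84.60523514]), array([585.48672806,   7.58527811]), 72, np.float64(1.0448070402673992))
```

```bash
python3 -m inch '[[-0.5,0.5,4,0,0],[-0.5,0.5,5.5,0,0],[-0.5,0.5,6.4,0,0],[-0.5,0.5,6.6,0,0],[-0.5,0.5,6.6,0,0],[-0.5,0.5,6.6,0,0]]'
```

```text
time_s: 10.85
tcp_pos: [0.6181, 0.2692, 0.0246]
tool_rot: [[0.959, 0.283, 0.002], [0.283, -0.959, 0.001], [0.002, -0.0, -1.0]]
wrist_force: [0.9, 0.2, 0.3]
opening: 0.0424
finger_force: 0.0
```

```bash
python3 -m inch '[[-0.2,0.17,0.1,0,0],[-0.2,0.17,0.1,0,-1],[-0.2,0.17,0.1,0,-1],[-0.2,0.17,0.1,0,-1],[-0.2,0.17,0.1,0,-1]]'; python3 -m inch '[[0,0,-4,0,-1],[0,0,-6,0,-1],[0,0,-6,0,-1],[0,0,-6,0,-1]]'; cat > held.py <<'E'
# fit held foot: disc bottom height z0 given, argv: x y(mm) z0
from h import *
import sys
x,y,z=map(float,sys.argv[1:4])
st=np.array(readout.observe()['tcp_pos'])*1000; print('tcp',np.round(st,1))
t,s=snap('top','th'),snap('scene','sh')
for ps in ([t],[s],[t,s]):
    a=fitset(ps,'foot',np.array([[x,y]])/1000,[z/1000],26); print(np.round(a[0]*1000,1),round(a[1],2))
E
python3 held.py 616.7 267 63
```

```text
time_s: 11.35
tcp_pos: [0.616, 0.2666, 0.0231]
tool_rot: [[0.959, 0.283, 0.001], [0.283, -0.959, 0.0], [0.001, 0.0, -1.0]]
wrist_force: [-1.2, -1.2, 5.7]
opening: 0.0159
finger_force: 58.6
time_s: 11.75
tcp_pos: [0.6153, 0.2664, 0.0819]
tool_rot: [[0.959, 0.283, -0.001], [0.283, -0.959, -0.0], [-0.001, 0.0, -1.0]]
wrist_force: [-0.2, -0.2, -1.8]
opening: 0.0159
finger_force: 58.6
tcp [615.3 266.4  81.9]
[[615.4 263.6]] -1.99
[[619.1 264.7]] -1.84
[[617.8 264.9]] -3.73
```

```bash
python3 -m inch '[[-7.5,28.5,-1.5,0,-1],[-7.5,28.5,-1.5,0,-1],[-7.5,28.5,-1.5,0,-1],[-7.5,28.5,-1.5,0,-1],[-7.5,28.5,-1.5,0,-1],[-7.5,28.5,-1.5,0,-1],[-7.5,28.5,-1.5,0,-1],[-7.5,28.5,-1.5,0,-1]]'; python3 -m inch '[[0,0,0,0,-1],[0,0,0,0,-1]]'; python3 st.py
```

```text
time_s: 12.65
tcp_pos: [0.6235, -0.0303, 0.0962]
tool_rot: [[0.96, 0.279, -0.002], [0.279, -0.96, -0.001], [-0.002, 0.0, -1.0]]
wrist_force: [0.3, 0.5, -0.9]
opening: 0.0159
finger_force: 58.9
time_s: 12.85
tcp_pos: [0.6241, -0.0256, 0.0968]
tool_rot: [[0.958, 0.286, -0.001], [0.286, -0.958, 0.001], [-0.001, -0.002, -1.0]]
wrist_force: [-0.2, -0.5, -2.0]
opening: 0.0161
finger_force: 58.9
[624.1 -25.6  96.8]
```

```bash
python3 -m inch '[[0,0.2,3,0,-1],[0,0.2,5.0,0,-1],[0,0.2,5.2,0,-1],[0,0.2,5.2,0,-1],[0,0.2,5.2,0,-1]]'; python3 held.py 625 -28 21.5
```

```text
time_s: 13.35
tcp_pos: [0.6259, -0.0293, 0.0465]
tool_rot: [[0.959, 0.284, 0.002], [0.284, -0.959, 0.0], [0.002, 0.0, -1.0]]
wrist_force: [0.8, -0.0, -1.8]
opening: 0.0157
finger_force: 58.9
tcp [625.9 -29.3  46.5]
[[644.7 -62.9]] -2.12
[[625.7 -31. ]] -1.62
[[623.7 -32.5]] -2.44
```

```bash
python3 -m inch '[[-0.15,-0.1,0.3,0,-1],[-0.15,-0.1,0.6,0,-1],[-0.15,-0.1,0.9,0,-1],[-0.15,-0.1,1.1,0,-1],[-0.15,-0.1,1.1,0,-1]]'
```

```text
time_s: 13.95
tcp_pos: [0.623, -0.0295, 0.034]
tool_rot: [[0.959, 0.283, -0.001], [0.283, -0.959, -0.0], [-0.001, -0.0, -1.0]]
wrist_force: [-0.1, 0.5, -1.7]
opening: 0.0162
finger_force: 58.9
```

```bash
python3 -m inch '[[0,0,0.25,0,-1],[0,0,0.5,0,-1],[0,0,0.7,0,-1],[0,0,0.75,0,-1],[0,0,0.75,0,-1]]'
```

```text
time_s: 14.45
tcp_pos: [0.6232, -0.0295, 0.0268]
tool_rot: [[0.959, 0.283, -0.0], [0.283, -0.959, -0.0], [-0.0, 0.0, -1.0]]
wrist_force: [0.2, 0.2, -2.0]
opening: 0.016
finger_force: 58.9
```

```bash
python3 -m inch '[[-0.1,0.06,0.05,0,-1],[-0.2,0.12,0.05,0,-1],[-0.3,0.17,0.05,0,-1],[-0.3,0.17,0.05,0,-1]]'; python3 -m inch '[[-0.1,0.06,0,0,-1],[-0.2,0.12,0,0,-1],[-0.2,0.12,0,0,-1]]'
```

```text
time_s: 14.85
tcp_pos: [0.6209, -0.0318, 0.0265]
tool_rot: [[0.959, 0.283, 0.0], [0.283, -0.959, 0.0], [0.0, -0.0, -1.0]]
wrist_force: [-0.0, 1.2, -1.2]
opening: 0.0161
finger_force: 58.9
time_s: 15.15
tcp_pos: [0.6196, -0.0331, 0.0266]
tool_rot: [[0.959, 0.283, 0.001], [0.283, -0.959, 0.001], [0.001, -0.0, -1.0]]
wrist_force: [0.6, 2.6, -1.9]
opening: 0.0157
finger_force: 58.9
```

```bash
python3 -m inch '[[0,0,0,0,-0.1],[0,0,0,0,-0.1],[0,0,0,0,-0.1],[0,0,-4,0,-0.1],[0,0,-7,0,0],[-21,16.4,-7,0,0],[-21,16.4,-7,0,0],[-21,16.4,-7,0,0]]'; python3 -m inch '[[-9,6.8,0,0,0],[-9,6.8,0,0,0],[-9,6.8,0,0,0],[-9,6.8,0,0,0],[-9,6.8,0,0,0]]';  python3 see.py '[[585.6, 8.9], [601, 58], [550.3, 47.7], [536.1, -1.4], [571.0, -41.0],[620,-33]]' 4; python3 st.py
```

```text
time_s: 15.95
tcp_pos: [0.5311, -0.1572, 0.097]
tool_rot: [[0.959, 0.284, 0.001], [0.284, -0.959, -0.001], [0.001, 0.001, -1.0]]
wrist_force: [0.8, -1.3, 0.0]
opening: 0.0425
finger_force: 0.0
time_s: 16.45
tcp_pos: [0.4663, -0.2452, 0.0966]
tool_rot: [[0.959, 0.284, 0.002], [0.284, -0.959, 0.001], [0.002, -0.0, -1.0]]
wrist_force: [0.1, 1.2, -0.4]
opening: 0.0428
finger_force: 0.0
[[585.1, 8.6], [601.0, 58.2], [550.1, 47.9], [535.5, -2.4], [569.6, -41.8], [619.8, -34.4]] -13.9
[[587.2, 9.8], [601.2, 57.7], [550.0, 48.1], [536.9, -0.8], [569.2, -41.1], [621.0, -32.5]] -11.79
[[585.4, 9.2], [601.3, 58.0], [550.4, 48.0], [535.9, -1.6], [569.9, -40.9], [620.2, -33.4]] -25.54
rad [ 1.7 51.4 53.8 52.1 52.3 53.5] ang [160.5  73.9 132.9 191.3 250.9 308.3]
dist [[0.0, 51.4, 52.3, 50.7, 52.4, 54.9], [51.4, 0.0, 51.9, 88.5, 103.7, 93.3], [52.3, 51.9, 0.0, 51.7, 91.0, 107.2], [50.7, 88.5, 51.7, 0.0, 51.9, 90.1], [52.4, 103.7, 91.0, 51.9, 0.0, 50.9], [54.9, 93.3, 107.2, 90.1, 50.9, 0.0]]
(array([586.6997888 ,   8.61135868,  85.6340036 ]), array([589.54017396,  10.06178224]), 72, np.float64(0.7681146424329743))
(array([587.26042742,   8.45285029,  84.58246972]), array([585.52859963,   7.52453048]), 72, np.float64(1.077875106673903))
[ 466.9 -244.1   96.6]
```

```bash
python3 -m inch '[[-0.5,0.5,4,0,0],[-0.5,0.5,6,0,0],[-0.5,0.5,7,0,0],[-0.5,0.5,7.2,0,0],[-0.5,0.5,7.2,0,0],[-0.5,0.5,7.2,0,0]]'
```

```text
time_s: 17.15
tcp_pos: [0.4625, -0.2524, 0.0254]
tool_rot: [[0.959, 0.284, 0.002], [0.284, -0.959, -0.001], [0.002, 0.001, -1.0]]
wrist_force: [-0.4, -0.1, -0.0]
opening: 0.0428
finger_force: 0.0
```

```bash
python3 -m inch '[[0.15,-0.15,0.15,0,0],[0.15,-0.15,0.15,0,-1],[0.15,-0.15,0.15,0,-1],[0.15,-0.15,0.15,0,-1],[0.15,-0.15,0.15,0,-1]]'; python3 -m inch '[[0,0,-4,0,-1],[0,0,-7.3,0,-1],[0,0,-7.3,0,-1],[0,0,-7.3,0,-1]]'; python3 held.py 464.7 -250 73; python3 st.py
```

```text
time_s: 17.65
tcp_pos: [0.4629, -0.2506, 0.0236]
tool_rot: [[0.959, 0.283, 0.001], [0.283, -0.959, -0.0], [0.001, 0.0, -1.0]]
wrist_force: [-0.7, 0.8, 6.2]
opening: 0.016
finger_force: 58.4
time_s: 18.05
tcp_pos: [0.4627, -0.251, 0.0964]
tool_rot: [[0.959, 0.283, 0.001], [0.283, -0.959, -0.001], [0.001, 0.001, -1.0]]
wrist_force: [0.4, 0.8, -1.5]
opening: 0.0157
finger_force: 58.6
tcp [ 462.7 -251.    96.4]
[[ 474.3 -260.6]] -1.83
[[ 467.  -248.3]] -1.9
[[ 465. -251.]] -3.4
[ 461.8 -250.4   95.1]
```

```bash
python3 -m inch '[[24.4,-20.8,0,0,-1],[24.4,-20.8,0,0,-1],[24.4,-20.8,0,0,-1],[24.4,-20.8,0,0,-1],[24.4,-20.8,0,0,-1],[24.4,-20.8,0,0,-1],[24.4,-20.8,0,0,-1],[24.4,-20.8,0,0,-1]]'; python3 -m inch '[[0,0,2,0,-1],[0,0,4,0,-1],[0,0,4.8,0,-1],[0,0,4.8,0,-1],[0,0,4.8,0,-1]]'; python3 st.py
```

```text
time_s: 18.95
tcp_pos: [0.6386, 0.0242, 0.0941]
tool_rot: [[0.957, 0.29, -0.0], [0.29, -0.957, 0.004], [0.001, -0.004, -1.0]]
wrist_force: [-0.9, 0.2, -1.8]
opening: 0.0162
finger_force: 58.8
time_s: 19.45
tcp_pos: [0.6377, 0.0171, 0.048]
tool_rot: [[0.959, 0.282, -0.0], [0.282, -0.959, -0.0], [-0.0, 0.0, -1.0]]
wrist_force: [-0.1, 0.2, -1.1]
opening: 0.0158
finger_force: 58.8
[637.7  17.1  48. ]
```

```bash
python3 -m inch '[[0,-0.1,0.3,0,-1],[0,-0.1,0.6,0,-1],[0,-0.1,0.9,0,-1],[0,-0.1,1.1,0,-1],[0,-0.1,1.2,0,-1],[0,-0.1,1.2,0,-1]]'
```

```text
time_s: 20.05
tcp_pos: [0.6374, 0.0188, 0.0358]
tool_rot: [[0.959, 0.283, -0.0], [0.283, -0.959, -0.0], [-0.0, 0.0, -1.0]]
wrist_force: [0.0, -0.0, -0.4]
opening: 0.0162
finger_force: 58.8
```

Clean so far; bottom is at about 12 mm.

```bash
python3 -m inch '[[0,0,0.2,0,-1],[0,0,0.4,0,-1],[0,0,0.5,0,-1],[0,0,0.5,0,-1]]'; python3 -m inch '[[0,0,0.2,0,-1],[0,0,0.4,0,-1],[0,0,0.45,0,-1],[0,0,0.45,0,-1]]'
```

```text
time_s: 20.45
tcp_pos: [0.6373, 0.0188, 0.0307]
tool_rot: [[0.959, 0.283, -0.0], [0.283, -0.959, -0.0], [-0.0, -0.0, -1.0]]
wrist_force: [-0.2, -0.2, -0.4]
opening: 0.016
finger_force: 58.8
time_s: 20.85
tcp_pos: [0.6375, 0.0188, 0.0266]
tool_rot: [[0.959, 0.283, 0.0], [0.283, -0.959, -0.0], [0.0, 0.0, -1.0]]
wrist_force: [-0.9, -0.7, 1.1]
opening: 0.0157
finger_force: 59.2
```

Seated. Release, retreat upward and clear of the tin, and look.

```bash
python3 -m inch '[[0,0,0,0,-0.1],[0,0,0,0,-0.1],[0,0,0,0,-0.1],[0,0,-4,0,-0.1],[0,0,-8,0,0],[-21,16,-9,0,0],[-21,16,-9,0,0],[-21,16,-9,0,0]]'; python3 -m inch '[[-14,10,0,0,0],[-14,10,0,0,0],[-14,10,0,0,0],[-14,10,0,0,0],[-14,10,0,0,0],[-14,10,0,0,0]]';  python3 see.py '[[585.6, 8.9], [601, 58], [550.3, 47.7], [536.1, -1.4], [571.0, -41.0],[620,-33],[639,19]]' 5
python3 - <<'E'
import cv2
t=cv2.imread('pics/t5.png')[160:310,90:290]; s=cv2.imread('pics/s5.png')[190:340,250:550]
cv2.imwrite('pics/v5.png',cv2.resize(s,(800,400),interpolation=cv2.INTER_CUBIC)); cv2.imwrite('pics/v6.png',cv2.resize(t,(800,600),interpolation=cv2.INTER_CUBIC))
E
```

```text
time_s: 21.65
tcp_pos: [0.5481, -0.1032, 0.1127]
tool_rot: [[0.959, 0.284, 0.001], [0.284, -0.959, -0.001], [0.001, 0.001, -1.0]]
wrist_force: [1.0, -0.7, -1.0]
opening: 0.0426
finger_force: 0.0
time_s: 22.25
tcp_pos: [0.4433, -0.2377, 0.1123]
tool_rot: [[0.959, 0.282, 0.001], [0.282, -0.959, 0.0], [0.001, 0.0, -1.0]]
wrist_force: [0.1, -0.1, 0.6]
opening: 0.0429
finger_force: 0.0
[[585.3, 8.5], [600.9, 58.5], [550.1, 47.9], [535.7, -2.1], [570.0, -41.3], [619.8, -34.5], [639.5, 18.0]] -16.26
[[584.8, 9.2], [601.8, 58.0], [550.6, 48.3], [537.0, -0.9], [569.6, -40.9], [621.4, -32.1], [637.9, 18.1]] -13.62
[[585.2, 9.1], [601.1, 58.3], [550.3, 48.1], [536.0, -1.4], [569.8, -41.1], [620.0, -33.5], [638.9, 18.1]] -29.69
rad [ 1.9 51.7 53.9 51.9 52.5 53.5 52.8] ang [163.   74.1 132.9 191.1 250.9 308.1  10.4]
dist [[0.0, 51.7, 52.3, 50.3, 52.5, 55.1, 54.5], [51.7, 0.0, 51.8, 88.3, 104.2, 93.8, 55.2], [52.3, 51.8, 0.0, 51.5, 91.2, 107.3, 93.5], [50.3, 88.3, 51.5, 0.0, 52.1, 89.9, 104.7], [52.5, 104.2, 91.2, 52.1, 0.0, 50.8, 91.0], [55.1, 93.8, 107.3, 89.9, 50.8, 0.0, 55.0], [54.5, 55.2, 93.5, 104.7, 91.0, 55.0, 0.0]]
(array([586.58374643,   8.59125408,  85.58623443]), array([589.36644787,   9.99826548]), 72, np.float64(0.6992523408831317))
(array([587.33554452,   8.43950572,  84.61715765]), array([585.52002444,   7.5373751 ]), 72, np.float64(1.0248802715365255))
```

View pics/v5.png

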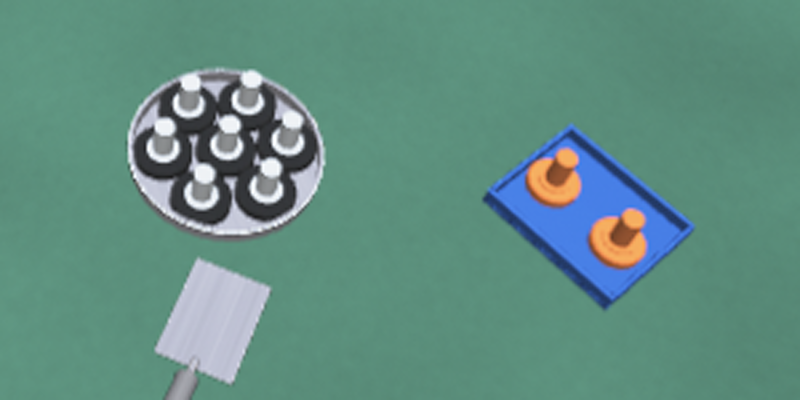

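View pics/v6.png

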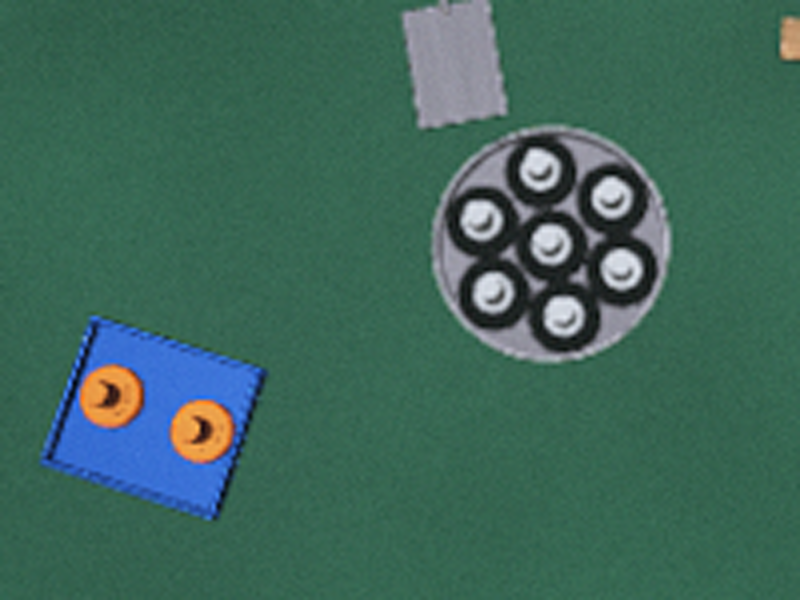

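The pictures show all seven feet flat in the tin, around top crop (550,243). Both glides are in the tray at (111,396) and (202,431), and the arm is clear.

```bash
python3 -c "
from bench import r
print(r.sign_off())"
```

```text
the job is handed in; nothing more can be done
None
```

The job is handed in at about 22 s of the 72 s: in the last pictures all seven black feet lie flat in the tin and both orange glides are in the blue tray, but sign-off gave no verdict.

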